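# Reset the tripped breaker under the supply box cover

### The arm

A 7-joint arm with a two-finger parallel gripper is mounted at the origin on the work surface. World frame = base frame: x ahead of the robot, y to its left, z up, the work surface at z = 0. Lengths are in m, angles in rad, forces in N, time in s.
With the tool pointing down it reaches from about 0.425 to 0.925 m from the base axis. Payload 6.8 kg.
Tool frame: the origin (TCP) lies on the centre line of the jaws, within the pads' length; the fingertips stand 25 mm ahead of it and the grasp point (between the pads) lies 6 mm ahead of it; z points along the fingers, y is the direction in which the jaws open and shut (so a half turn about z gives the same grasp; the last joint's range is limited). The gripper opens to 85 mm and grips with 20 to 120 N. Pads are 22 mm wide; open, the fingers measure 114 mm over their backs; the gripper's body (76 mm by 85 mm) begins 54 mm behind the grasp point. The pads swing forward as they close: fully open they stand 13 mm farther back than shut.
Start: joints at [-1.385, 0.477, 0.022, 1.555, -0.011, 1.109, -0.083], TCP at [0.195, 0.646, 0.256] pointing down, gripper open.
Joint ranges: [-2.96, 2.96], [-0.34, 2.1], [-1.41, 1.46], [0.24, 2.44], [-1.37, 4.51], [0.17, 1.92], [-2.96, 2.96]. Speed limits (rad/s): [2.39, 2.39, 3.14, 3.14, 3.14, 3.14, 3.14].

### API

Orientations are given as a unit quaternion [w, x, y, z].
In Python, from station import status, cams, order, models gives the robot as it stands.
- The arm moves only by the tool move_arm, never from a script. Its argument "steps" is one flat list of numbers, 7 for each row, row after row: the gripper's target within -1 to 1 (fully open at 1, half-way at 0, shut at -1), then the shift along the world's x, y, z in cm, then the turn, a rotation vector about the world's x, y, z in degrees. A call has 1 to 8 rows; each row shifts and turns the commanded pose from where the row before left it; what a row does not reach is not made up. A row lasts 1/10 s, in which the tool goes at most 50 mm and 8.59 degrees, less where a joint would pass 70% of its speed; a pose out of reach is approached as far as the arm can. A call with a gripper value outside its range is refused whole. The fingers move at their own pace and stop on an object; "newtons" is the grip in N (left out, the last holds). Time passes only in rows, so rows that do not move let the fingers close. It gives the time, the measured TCP pose, the force and the opening at its end, in the units of the state.
- status.get_obs(): the state, without advancing time (a new reading comes with each control period).
- cams.read_camera(name): name is "scene" or "top"; returns a dict with "pixels" (400x640x3 uint8, red, green, blue), "mtx" (3x3 intrinsics, pixels), "T" (4x4, takes a point from camera to world coordinates). Camera axes: x right, y down, z forward; pixel columns grow to the right and rows downward; lengths in m; the calibration is good to about 2 mm. A picture is of the moment at which its call begins. There is no depth.
- order.hand_in(): hands the job in, once; it reports no verdict.
Trained networks look in the newest picture that a camera, given by its name, has taken for a name from the list of things; names that differ only in an ending like _2 or _b are one class to them, and where a whole thing is asked for, a point or a joint stands for the part that bears it (a point fixed in the world has none). Each returns a list of dicts, best first, with "score" (0 to 1); they miss things now and then, are a little off and sometimes report something else, mostly with a low value. They report only what shows in the picture. A call takes as long as a camera call.
- models.silhouettes(camera, query): "region" (400x640 bool, what is visible of it) and "box" ([centre column, centre row, width, height] in pixels, round what is visible of it).
- models.place_of(camera, query): "position" ([row, column] in pixels: a listed point, or the origin of a listed thing).
The state is a dict: "t": time; "q": joint angles; "joint_vel": joint speeds; "joint_torque": joint torques, N m; "eef_pos": TCP position; "tool_rot": TCP orientation; "contact_force": force on the tool from outside, world axes, zero at the start; "torque": the same for the moment, N m; "gripper_width": opening from 0.0 (shut) to 1.0 (fully open).
Only numpy, scipy, OpenCV 4.12 (cv2) and the standard library are available. Lean on these libraries where they do the work, as an engineer would, in place of code of your own. Each camera call takes 0.05 s, during which the arm holds its last target.

### The job

One of the three breakers in the bench's supply box has tripped. Lift the loose cover off its two studs and lay it on the blue mat, switch the tripped breaker fully on without switching off the other two, then seat the cover back over both studs, flat on the box all round. Do not drop the cover, and leave the phone, the dish of nuts, the flux tub and the screwdriver where they are.

Things in the scene. Friction and masses are not known exactly. Their poses are not given: they have to be found in the camera images.
- box: The bench's mains supply box: grey, open-topped, screwed down, immovable; 104 mm (own x) by 172 mm (own y), rim 60 mm above the bench, walls 4 mm, sockets on its -x wall. Origin: centre of its underside, z up. A 16 mm long, 5 mm high screw lug at each y end.
- stud_1 (a point): Top of the brass stud at own y = +76 mm, x = 0 of the box. Each stud is 6 mm thick, stands 14 mm above the rim and tapers over its last 4 mm; the boss it stands on is flush with the rim.
- stud_2 (a point): Top of the like stud at own y = -76 mm, x = 0 of the box, 74 mm above the bench.
- cover_mid (a point): Loose grey cover, 0.18 to 0.35 kg, seated on the box at first: a 4 mm flange plate 108 mm (own x) by 176 mm (own y) with a raised hood in the middle. This point: the cover's centre, 18 mm above its underside, z up. Seated, the underside lies on the rim, so this point is 78 mm above the bench, straight over the box's origin, its axes parallel to the box's.
- hood_top (a point): Centre of the top of the cover's hood, 32 mm above the cover's underside, with a yellow strip along it. The hollow hood is 50 mm (cover's x) by 118 mm (y), with upright sides that rise from the flange: grip it across its 50 mm. The cover's two holes, 8 mm wide, at its own y = +76 and -76 mm, x = 0, drop over the studs; it fits either way round.
- mat: Cyan-blue silicone mat stuck to the bench, 420 mm (own x) by 300 mm (own y), 3 mm thick; origin at the centre of its underside. Its half towards the robot (own x below +40 mm) is clear. It does not move.
- phone_mid (a point): Opened black phone lying on the far part of the mat, 72 mm (own x) by 148 mm (own y) by 9 mm; this point is its centre. Not to be disturbed.
- dish_mid (a point): Steel dish holding the cover's two brass thumb nuts, 72 mm across, 14 mm high, standing on the bench beyond the box; this point is its centre, half-way up. Not to be disturbed.
- tub_mid (a point): White flux tub with a green band, 56 mm across, 55 mm high, on the bench; this point is its centre, half-way up. Not to be disturbed.
- driver_grip (a point): Screwdriver with a red handle, 150 mm long, lying on the bench; this point is in the middle of its handle. Not to be disturbed.
- toggle_a (a joint): Toggle of breaker a: 0 = fully off, 1.2 rad = fully on. Its pivot is along the box's y, 54 mm above the bench, at box x = 0. Off, it leans 0.6 rad towards the box's -x (socket side), green face up; on, 0.6 rad towards +x, red face up. It moves with about 3 N at the tip and stays where left.
- tip_a (a point): Middle of the top edge of breaker a's toggle, 20 mm from its pivot, moving with it. The toggle is a black bar 30 mm wide (y), 7 mm thick. Three white breakers stand side by side in the box under the cover, at box y = -37, 0 and +37 mm in any order, each 36 mm wide, top face (45 mm long in x) 58 mm above the bench.
- toggle_b (a joint): Toggle of breaker b: 0 = fully off, 1.2 rad = fully on. Its pivot is along the box's y, 54 mm above the bench, at box x = 0. Off, it leans 0.6 rad towards the box's -x (socket side), green face up; on, 0.6 rad towards +x, red face up. It moves with about 3 N at the tip and stays where left.
- tip_b (a point): Middle of the top edge of breaker b's toggle, 20 mm from its pivot, moving with it. The toggle is a black bar 30 mm wide (y), 7 mm thick. Three white breakers stand side by side in the box under the cover, at box y = -37, 0 and +37 mm in any order, each 36 mm wide, top face (45 mm long in x) 58 mm above the bench.
- toggle_c (a joint): Toggle of breaker c: 0 = fully off, 1.2 rad = fully on. Its pivot is along the box's y, 54 mm above the bench, at box x = 0. Off, it leans 0.6 rad towards the box's -x (socket side), green face up; on, 0.6 rad towards +x, red face up. It moves with about 3 N at the tip and stays where left.
- tip_c (a point): Middle of the top edge of breaker c's toggle, 20 mm from its pivot, moving with it. The toggle is a black bar 30 mm wide (y), 7 mm thick. Three white breakers stand side by side in the box under the cover, at box y = -37, 0 and +37 mm in any order, each 36 mm wide, top face (45 mm long in x) 58 mm above the bench.

How it is judged:
On the way, in this order (a step that is already met when the one before it is completed fails the run):
1. the cover lies on the blue mat, let go of (contact force between cover and mat above 0.5 N and contact force between the fingers and cover below 0.1 N and linear speed of cover below 0.02 m/s), for 0.2 s.
2. the tripped breaker is fully on (value of joint toggle_a above 1.08 rad), for 0.2 s.
At the end, for the whole second after the job is handed in: The cover rests on the box over both studs, centred within 3 mm, its underside within 2 mm of the rim, turned less than 0.04 rad and tilted less than 0.03 rad from the box, and at rest; all three toggles stand above 1.0 rad (on); phone, dish, tub and screwdriver are within 20 mm of where they stood (horizontal distance between cover_mid and box below 0.003 m and z of cover_mid in the frame of box between 0.075 and 0.08 m and angle between the x axis of cover_mid and the x axis of box, either way round below 0.04 rad and angle between the z axis of cover_mid and the z axis of box, either way round below 0.03 rad and linear speed of cover below 0.01 m/s and value of joint each of toggle_a, toggle_b, toggle_c above 1 rad and distance of each of phone_mid, dish_mid, tub_mid, driver_grip from where it was at the start of the episode below 0.02 m); the robot touches nothing.
It fails at once if the cover is let fall (more than 0.6 m/s while no finger touches it) (linear speed of cover above 0.6 m/s and contact force between the fingers and cover below 0.05 N).
It fails at once if one of the other two breakers is switched off (value of joint any of toggle_b, toggle_c below 0.6 rad).
It fails at once if the phone, dish, tub or screwdriver is moved by more than 20 mm (distance of any of phone_mid, dish_mid, tub_mid, driver_grip from where it was at the start of the episode above 0.02 m).
It also fails if it takes over 72 s, if anything falls off the work surface, if the arm or the gripper's body presses on something with over 40 N, if the wrist force passes 120 N, or if a joint passes its speed limit or range.

## Working session

There is one attempt and no reset: what is moved stays moved. The work goes in short steps, Python scripts to look and compute and a tool call to move; the robot and the scene stay as the last step left them, time stands still between calls to the robot, and variables do not carry over. Pictures are saved under pics/ and viewed, and the job is handed in when it is done.

Besides the shell and the picture viewer there is one more tool, called by a JSON object that holds its "api" and its "payload". move_arm: Moves the arm, as the interface text tells. Its arguments: {"type":"object","properties":{"steps":{"type":"array"},"newtons":{"type":"number"}},"required":["steps"]}

```bash
mkdir -p pics; ls
cat > h.py <<'E'
import numpy as np,cv2
from station import status,cams,order,models
def cam(n,f=None):
    d=cams.read_camera(n)
    if f: cv2.imwrite(f,d["pixels"][:,:,::-1])
    return d
def ray(d,u,v):
    K=np.array(d["mtx"]);T=np.array(d["T"])
    r=T[:3,:3]@np.linalg.solve(K,[u,v,1.]);return T[:3,3],r
def atz(d,u,v,z):
    o,r=ray(d,u,v);return o+r*(z-o[2])/r[2]
def proj(d,p):
    K=np.array(d["mtx"]);T=np.array(d["T"])
    c=T[:3,:3].T@(np.array(p)-T[:3,3]);q=K@c;return q[:2]/q[2]
def tri(d1,p1,d2,p2):
    o1,r1=ray(d1,*p1);o2,r2=ray(d2,*p2);r1/=np.linalg.norm(r1);r2/=np.linalg.norm(r2)
    s=np.linalg.lstsq(np.c_[r1,-r2],o2-o1,rcond=None)[0]
    a=o1+r1*s[0];b=o2+r2*s[1];return (a+b)/2,np.linalg.norm(a-b)
E
python3 - <<'E'
from h import *
np.set_printoptions(precision=4,suppress=True)
D={n:cam(n,f"pics/{n}0.png") for n in("scene","top")}
o=status.get_obs();print(o["t"],o["eef_pos"],o["tool_rot"],o["gripper_width"],o["contact_force"])
for n in D:print(n,np.array(D[n]["T"])[:3],D[n]["mtx"])
Z=dict(box=0,stud_1=.074,stud_2=.074,cover_mid=.078,hood_top=.092,mat=0,phone_mid=.0075,dish_mid=.007,tub_mid=.0275,driver_grip=.01)
for q in Z:
  P=[]
  for n in D:
    r=models.place_of(n,q)
    for x in r[:3]:
        v,u=x["position"];print(q,n,round(x["score"],2),np.round([u,v],1),atz(D[n],u,v,Z[q]))
E
```

```text
pics
0.1 [0.1953 0.6456 0.2554] [-0.0001  0.1464  0.9892 -0.0008] 0.9981901454463068 [-0.6802 -0.1908  0.2494]
scene [[-0.6968  0.4208 -0.5809  1.2038]
 [ 0.7169  0.3825 -0.5829  0.5453]
 [-0.023  -0.8226 -0.5682  0.6092]] [[434.0121   0.     315.4791]
 [  0.     434.0121 200.3017]
 [  0.       0.       1.    ]]
top [[-0.023  -0.979   0.2023  0.4206]
 [-0.9997  0.0233 -0.0013 -0.0025]
 [-0.0035 -0.2023 -0.9793  1.3028]] [[508.5823   0.     318.5925]
 [  0.     508.5823 200.1905]
 [  0.       0.       1.    ]]
box scene 0.85 [287.8 177.6] [ 0.5542 -0.2092  0.    ]
stud_1 scene 0.89 [301.4 168.5] [ 0.5821 -0.1239  0.074 ]
stud_1 top 0.67 [435.8 251.7] [ 0.5408 -0.2842  0.074 ]
stud_1 top 0.59 [369.9 235.2] [ 0.5846 -0.1269  0.074 ]
stud_1 top 0.28 [320.1 265. ] [ 0.5154 -0.0041  0.074 ]
stud_2 scene 0.89 [301.4 168.5] [ 0.5821 -0.1239  0.074 ]
stud_2 top 0.67 [435.8 251.7] [ 0.5408 -0.2842  0.074 ]
stud_2 top 0.59 [369.9 235.2] [ 0.5846 -0.1269  0.074 ]
stud_2 top 0.28 [320.1 265. ] [ 0.5154 -0.0041  0.074 ]
cover_mid scene 0.9 [284.5 151.5] [ 0.5556 -0.2134  0.078 ]
cover_mid top 0.98 [403.9 241.2] [ 0.5676 -0.208   0.078 ]
hood_top scene 0.82 [282.3 144.7] [ 0.5515 -0.225   0.092 ]
hood_top top 0.94 [403.7 243.8] [ 0.5597 -0.2048  0.092 ]
mat scene 0.83 [421.9 250.5] [0.5636 0.2149 0.    ]
mat top 0.71 [228.  247.3] [0.5718 0.2312 0.    ]
phone_mid top 0.91 [229.2 203.2] [0.6858 0.2282 0.0075]
phone_mid top 0.33 [431.9 251.6] [ 0.5478 -0.2895  0.0075]
dish_mid scene 0.71 [251.4 199.1] [ 0.6908 -0.1931  0.007 ]
dish_mid top 0.88 [387.3 195.1] [ 0.6976 -0.1835  0.007 ]
tub_mid scene 0.95 [280.4 237.5] [ 0.7576 -0.0101  0.0275]
tub_mid top 0.8 [321.5 173.1] [ 0.7555 -0.0134  0.0275]
driver_grip scene 0.54 [353.6 192.4] [ 0.5026 -0.0233  0.01  ]
driver_grip top 0.76 [319.1 265.5] [ 0.5191 -0.0016  0.01  ]
```

View pics/scene0.png

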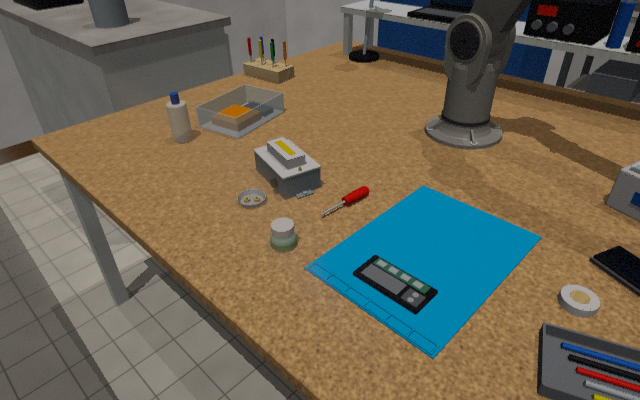

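View pics/top0.png

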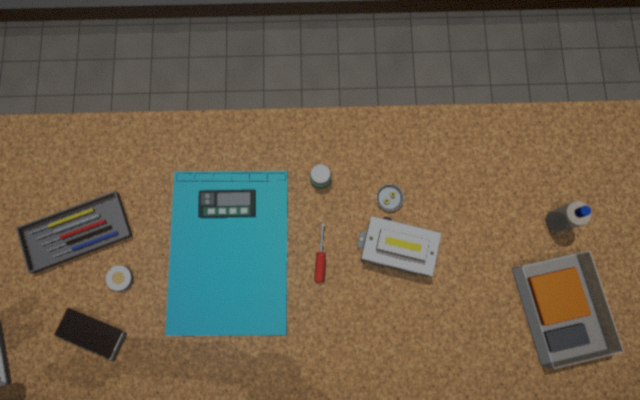

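The scene shows the box near (287,165) with the cover on and the mat clear in front. The top view shows the cover at about (402,246), the driver at (320,265), the tub at (320,176), the dish at (390,198) and the phone at (228,204). Next I'll fit the cover's pose to its silhouettes.

```bash
cat >> h.py <<'E'
from scipy.optimize import minimize
def cover_masks(d,p,zu):
    # p: x,y,yaw ; zu underside height. returns mask of cover silhouette (flange+hood) supersampled x4
    x,y,a=p;c,s=np.cos(a),np.sin(a);S=4
    m=np.zeros((400*S,640*S),np.uint8)
    for hx,hy,z0,z1 in((.054,.088,0,.004),(.025,.059,.004,.032)):
        pts=[proj(d,[x+c*i*hx-s*j*hy,y+s*i*hx+c*j*hy,zu+z]) for i in(-1,1) for j in(-1,1) for z in(z0,z1)]
        h=cv2.convexHull(np.float32(pts))
        cv2.fillConvexPoly(m,np.int32(np.round((h+.5)*S-.5)),255)
    return cv2.resize(m,(640,400),interpolation=cv2.INTER_AREA)/255.
def fit(ds,regs,p0,zu):
    def cost(p):
        p=np.array([p[0]/100,p[1]/100,p[2]/10])
        return sum(np.abs(cover_masks(d,p,zu)-r).sum()/r.sum() for d,r in zip(ds,regs))
    best=None
    for da in(-.6,0,.6):
        r=minimize(cost,[p0[0]*100,p0[1]*100,p0[2]*10+da],method="Nelder-Mead",options=dict(initial_simplex=None,xatol=.003,fatol=1e-4))
        if best is None or r.fun<best.fun:best=r
    p=best.x;return np.array([p[0]/100,p[1]/100,p[2]/10]),best.fun
E
python3 - <<'E'
from h import *
np.set_printoptions(precision=4,suppress=True)
D={n:cam(n) for n in("scene","top")}
R={}
for n in D:
    r=models.silhouettes(n,"cover_mid");print(n,[(x["score"],np.round(x["box"],1)) for x in r[:3]]);R[n]=r[0]["region"].astype(float)
p0=[.565,-.206,-.27]
for ns in(["top"],["scene"],["top","scene"]):
    p,f=fit([D[n] for n in ns],[R[n] for n in ns],p0,.06);print(ns,p,f)
for n in D:
    im=D[n]["pixels"][:,:,::-1].copy()
    x,y,a=p;c,s=np.cos(a),np.sin(a)
    x0,y0=[int(v) for v in proj(D[n],[x,y,.06])-50]
    big=cv2.resize(im[y0:y0+100,x0:x0+100],None,fx=6,fy=6,interpolation=cv2.INTER_CUBIC)
    def pt(X,Y,Z):
        q=proj(D[n],[x+c*X-s*Y,y+s*X+c*Y,Z]);return tuple(int(v) for v in ((q-[x0,y0]+.5)*6-.5))
    for hx,hy,z in((.054,.088,.064),(.025,.059,.092)):
        q=[pt(i*hx,j*hy,z) for i,j in((1,1),(1,-1),(-1,-1),(-1,1))]
        cv2.polylines(big,[np.array(q)],True,(0,0,255),1)
    for j in(-1,1):cv2.circle(big,pt(0,j*.076,.074),4,(0,255,0),1)
    cv2.putText(big,"+x",pt(.054,0,.064),0,.6,(255,0,0),2)
    cv2.imwrite(f"pics/fit_{n}.png",big)
E
```

```text
scene [(0.85, array([287.3, 159.1,  67.6,  41.7]))]
top [(0.61, array([402.9, 244.9,  75.5,  62.9]))]
['top'] [ 0.559  -0.2029 -0.2678] 0.024154257211958918
['scene'] [ 0.5562 -0.2085 -0.277 ] 0.04205869927185069
['top', 'scene'] [ 0.5585 -0.204  -0.2767] 0.1019099025433157
```

```bash
python3 -c "
import cv2,numpy as np
a=cv2.imread('pics/fit_top.png');b=cv2.imread('pics/fit_scene.png')
cv2.imwrite('pics/f2.png',cv2.resize(np.hstack([a,b]),(800,400),interpolation=cv2.INTER_AREA))"
```

```text
(no output)
```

View pics/f2.png

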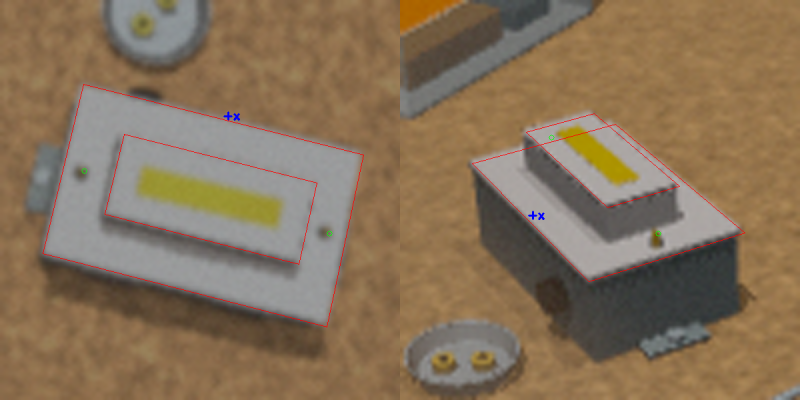

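View pics/fit_top.png

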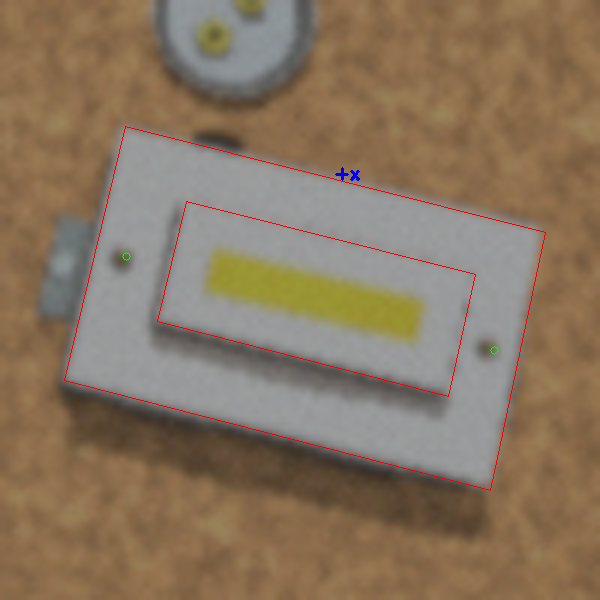

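The fit matches the picture: cover centre about (0.5585, -0.2035), yaw about -0.272 rad. A socket hole shows on the far side, so the box's -x probably points away from the robot. I'll swing over now, keeping clear of everything.

{"api": "move_arm", "payload": {"steps": [1,3.6,-3.1,0,0,0,-3.7,1,3.6,-3.1,0,0,0,-3.7,1,3.6,-3.1,0,0,0,-3.7,1,3.6,-3.1,0,0,0,-3.7,1,3.6,-3.1,0,0,0,-3.7,1,3.6,-3.1,0,0,0,-3.7,1,3.6,-3.1,0,0,0,-3.7,1,3.6,-3.1,0,0,0,-3.7], "newtons": 40}}

```text
t: 2.1
eef_pos: [0.4847, 0.3967, 0.2566]
tool_rot: [0.0, 0.395, 0.919, 0.0]
contact_force: [0.1, -0.3, -0.9]
gripper_width: 1.001
```

{"api": "move_arm", "payload": {"steps": [1,1.5,-3.7,0,0,0,-3.7,1,1.5,-3.7,0,0,0,-3.7,1,1.5,-3.7,0,0,0,-3.7,1,1.5,-3.7,0,0,0,-3.7,1,1.5,-3.7,0,0,0,-3.7,1,1.5,-3.7,0,0,0,-3.7,1,1.5,-3.7,0,0,0,-3.7,1,1.5,-3.7,0,0,0,-3.7]}}

```text
t: 2.9
eef_pos: [0.6039, 0.1007, 0.2566]
tool_rot: [0.0, 0.617, 0.787, 0.0]
contact_force: [-1.0, 0.3, -0.7]
gripper_width: 1.0
```

{"api": "move_arm", "payload": {"steps": [1,-0.55,-3.8,0,0,0,-3.7,1,-0.55,-3.8,0,0,0,-3.7,1,-0.55,-3.8,0,0,0,-3.7,1,-0.55,-3.8,0,0,0,-3.7,1,-0.55,-3.8,0,0,0,-3.7,1,-0.55,-3.8,0,0,0,-3.7,1,-0.55,-3.8,0,0,0,-3.7,1,-0.55,-3.8,0,0,0,-3.7]}}

```text
t: 3.7
eef_pos: [0.5592, -0.2032, 0.2566]
tool_rot: [0.0, 0.797, 0.603, 0.0]
contact_force: [0.5, 0.2, -0.7]
gripper_width: 1.002
```

{"api": "move_arm", "payload": {"steps": [1,0,0,0,0,0,0]}}

```text
t: 3.8
eef_pos: [0.5574, -0.2086, 0.2571]
tool_rot: [0.002, 0.8, 0.6, -0.001]
contact_force: [-0.8, 0.2, -0.2]
gripper_width: 1.0
```

```bash
cat >> h.py <<'E'
from scipy.spatial.transform import Rotation as Ro
def st():
    o=status.get_obs();w,x,y,z=o["tool_rot"];R=Ro.from_quat([x,y,z,w]).as_matrix()
    print("t",round(o["t"],2),"p",np.round(o["eef_pos"],4),"yaw_y",np.round(np.degrees(np.arctan2(R[1,1],R[0,1])),2),"z",np.round(R[:,2],4),"F",np.round(o["contact_force"],2),"M",np.round(o["torque"],2),"w",round(o["gripper_width"],3),"q",np.round(o["q"],2))
    return o,R
E
python3 -c "
from h import *
st()"
```

```text
t 3.8 p [ 0.5574 -0.2086  0.2571] yaw_y -16.23 z [ 4.0e-04 -3.5e-03 -1.0e+00] F [-0.84  0.23 -0.25] M [-0.07  0.01 -0.  ] w 1.0 q [-0.23  0.39  0.63  1.79 -0.26  1.05  0.22]
```

{"api": "move_arm", "payload": {"steps": [1,0,0,-3,0,0,0,1,0,0,-3,0,0,0,1,0,0,-3,0,0,0,1,0,0,-3,0,0,0,1,0,0,-2,0,0,0,1,0,0,0,0,0,0,1,0,0,0,0,0,0]}}

```text
t: 4.5
eef_pos: [0.5598, -0.2017, 0.1167]
tool_rot: [-0.0, 0.797, 0.605, 0.0]
contact_force: [-0.7, -0.1, 0.4]
gripper_width: 1.003
```

```bash
python3 -c "
from h import *
cam('scene','pics/s1.png');d=cam('top','pics/t1.png');st()
a=cv2.imread('pics/t1.png')[180:320,320:500];b=cv2.imread('pics/s1.png')[80:220,220:400]
cv2.imwrite('pics/c1.png',cv2.resize(np.hstack([a,b]),(800,311),interpolation=cv2.INTER_CUBIC))"
```

```text
t 4.6 p [ 0.5605 -0.2021  0.1177] yaw_y -15.62 z [ 2.3e-03 -5.0e-04 -1.0e+00] F [-0.92  0.02 -0.08] M [-0.03  0.03  0.02] w 1.002 q [-0.15  0.57  0.53  1.89 -0.39  0.79  0.32]
```

View pics/c1.png

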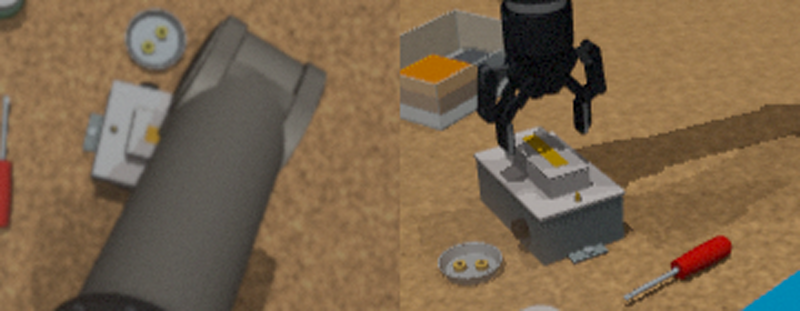

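The fingers straddle the hood across its 50 mm. I'll go down the rest of the way and close.

{"api": "move_arm", "payload": {"steps": [1,-0.1,-0.1,-1.3,0,0,0,1,0,0,-1.2,0,0,0,1,0,0,0,0,0,0]}}

```text
t: 4.9
eef_pos: [0.5572, -0.2023, 0.0895]
tool_rot: [-0.001, 0.797, 0.604, -0.001]
contact_force: [-0.7, 1.1, -0.7]
gripper_width: 0.999
```

{"api": "move_arm", "payload": {"steps": [0.4,0,0,0,0,0,0,0.2,0,0,0,0,0,0,0.2,0,0,0,0,0,0,0.2,0,0,0,0,0,0]}}

```text
t: 5.3
eef_pos: [0.5589, -0.2031, 0.0917]
tool_rot: [0.0, 0.797, 0.604, 0.0]
contact_force: [1.1, -0.9, 0.2]
gripper_width: 0.602
```

```bash
python3 -c "
from h import *
st()"
```

```text
t 5.3 p [ 0.5589 -0.2031  0.0917] yaw_y -15.64 z [ 1.e-03 -4.e-04 -1.e+00] F [ 1.13 -0.88  0.24] M [-0.13 -0.15  0.01] w 0.602 q [-0.13  0.6   0.51  1.91 -0.42  0.74  0.34]
```

{"api": "move_arm", "payload": {"steps": [0.1,0,0,0,0,0,0,0.0,0,0,0,0,0,0,-0.2,0,0,0,0,0,0,-1,0,0,0,0,0,0,-1,0,0,0,0,0,0,-1,0,0,0,0,0,0]}}

```text
t: 5.9
eef_pos: [0.559, -0.2032, 0.092]
tool_rot: [0.001, 0.797, 0.604, 0.0]
contact_force: [0.6, 0.4, 6.1]
gripper_width: 0.575
```

```bash
python3 -c "
from h import *
st()"
```

```text
t 5.9 p [ 0.559  -0.2032  0.092 ] yaw_y -15.64 z [ 1.4e-03 -3.0e-04 -1.0e+00] F [0.61 0.38 6.1 ] M [-0.02 -0.    0.05] w 0.575 q [-0.13  0.6   0.51  1.91 -0.42  0.74  0.34]
```

Gripped at 49 mm with almost no side force, so it is well centred. I'll record the seat pose as TCP (0.559, -0.2032, 0.092) at -15.64°, then lift straight up.

{"api": "move_arm", "payload": {"steps": [-1,0,0,0.3,0,0,0,-1,0,0,0.7,0,0,0,-1,0,0,1,0,0,0,-1,0,0,1,0,0,0,-1,0,0,2,0,0,0,-1,0,0,2,0,0,0,-1,0,0,2,0,0,0,-1,0,0,1,0,0,0]}}

```text
t: 6.7
eef_pos: [0.5587, -0.2032, 0.1935]
tool_rot: [0.001, 0.797, 0.604, 0.001]
contact_force: [0.4, -0.0, -2.8]
gripper_width: 0.582
```

```bash
python3 -c "
from h import *
cam('scene','pics/s2.png');st()
b=cv2.imread('pics/s2.png')[60:240,200:440]
cv2.imwrite('pics/c2.png',cv2.resize(b,(720,540),interpolation=cv2.INTER_CUBIC))"
```

```text
t 6.75 p [ 0.5593 -0.2034  0.1943] yaw_y -15.66 z [ 3.4e-03 -3.0e-04 -1.0e+00] F [ 0.47 -0.67 -1.29] M [-0.06 -0.03 -0.05] w 0.576 q [-0.2   0.46  0.6   1.85 -0.32  0.93  0.26]
```

View pics/c2.png

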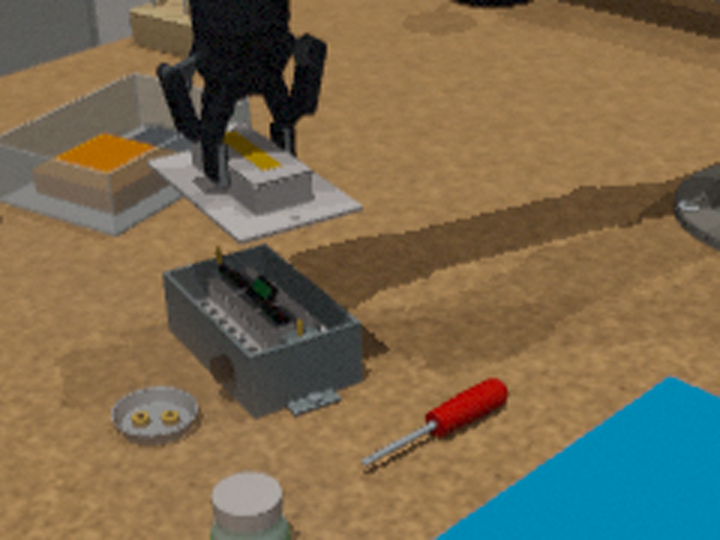

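The cover hangs level, the phone and driver are clear, and the middle toggle shows its green face. I'll carry the cover to the near half of the mat.

{"api": "move_arm", "payload": {"steps": [-1,-0.25,2,0,0,0,0,-1,-0.25,3,0,0,0,0,-1,-0.25,4,0,0,0,0,-1,-0.25,4,0,0,0,0,-1,-0.25,4,0,0,0,0,-1,-0.25,4,0,0,0,0,-1,-0.25,4,0,0,0,0,-1,-0.25,4,0,0,0,0]}}

```text
t: 7.55
eef_pos: [0.5375, 0.0886, 0.1908]
tool_rot: [-0.0, 0.797, 0.604, -0.001]
contact_force: [1.1, -0.4, -2.6]
gripper_width: 0.577
```

{"api": "move_arm", "payload": {"steps": [-1,-0.25,4,0,0,0,0,-1,-0.25,4,0,0,0,0,-1,-0.25,2.5,0,0,0,0,-1,-0.25,1.5,0,0,0,0,-1,0,0,-1,0,0,0,-1,0,0,-3,0,0,0,-1,0,0,-3,0,0,0,-1,0,0,-2,0,0,0]}}

```text
t: 8.35
eef_pos: [0.5275, 0.204, 0.0988]
tool_rot: [0.0, 0.798, 0.603, -0.002]
contact_force: [-0.5, 0.4, -2.4]
gripper_width: 0.575
```

{"api": "move_arm", "payload": {"steps": [-1,0,0,-2,0,0,0,-1,0,0,-2,0,0,0,-1,0,0,-1,0,0,0,-1,0,0,-0.5,0,0,0,-1,0,0,0,0,0,0]}}

```text
t: 8.85
eef_pos: [0.5285, 0.206, 0.046]
tool_rot: [0.0, 0.797, 0.604, -0.0]
contact_force: [-0.5, 0.1, -3.2]
gripper_width: 0.577
```

```bash
python3 -c "
from h import *
cam('scene','pics/s3.png');st()
b=cv2.imread('pics/s3.png')[100:340,240:560]
cv2.imwrite('pics/c3.png',cv2.resize(b,(800,600),interpolation=cv2.INTER_CUBIC))"
```

```text
t 8.9 p [0.5288 0.2065 0.0466] yaw_y -15.68 z [ 4.e-04 -2.e-04 -1.e+00] F [-0.35  0.08 -1.  ] M [ 0.   -0.02 -0.  ] w 0.58 q [-0.79  0.62  0.41  1.98 -0.41  0.62 -0.38]
```

View pics/c3.png

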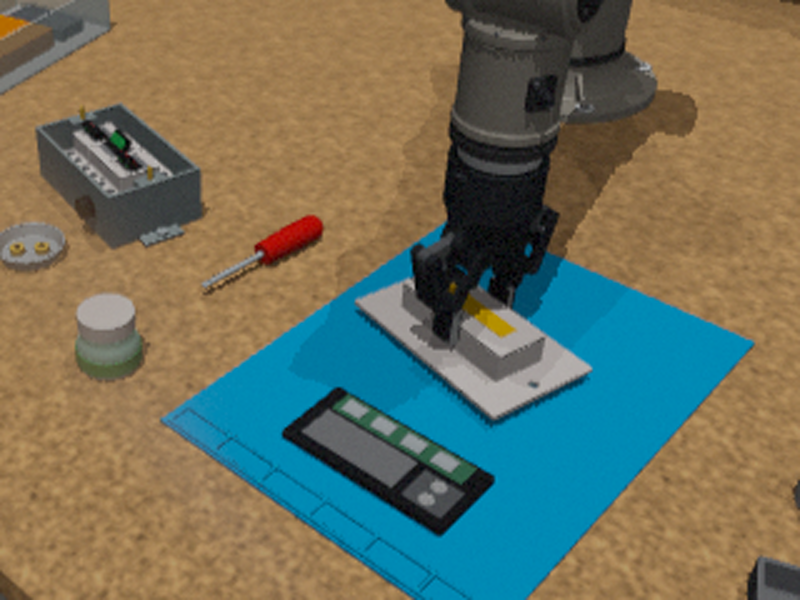

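The cover is about 11 mm above the clear mat, inside its edges and clear of the phone. I'll lower it.

{"api": "move_arm", "payload": {"steps": [-1,0,0,-0.5,0,0,0,-1,0,0,-0.4,0,0,0,-1,0,0,-0.2,0,0,0,-1,0,0,0,0,0,0]}}

```text
t: 9.3
eef_pos: [0.5284, 0.2072, 0.0352]
tool_rot: [-0.0, 0.797, 0.604, -0.0]
contact_force: [-0.6, 0.3, -2.3]
gripper_width: 0.573
```

```bash
python3 -c "
from h import *
st()"
```

```text
t 9.3 p [0.5284 0.2072 0.0352] yaw_y -15.63 z [-0. -0. -1.] F [-0.56  0.26 -2.35] M [0.02 0.04 0.01] w 0.573 q [-0.78  0.64  0.4   1.98 -0.42  0.6  -0.38]
```

{"api": "move_arm", "payload": {"steps": [-1,0,0,-0.1,0,0,0,-1,0,0,-0.1,0,0,0,-1,0,0,0,0,0,0]}}

```text
t: 9.6
eef_pos: [0.5285, 0.2072, 0.0349]
tool_rot: [-0.0, 0.797, 0.604, 0.0]
contact_force: [-5.9, -1.6, 15.9]
gripper_width: 0.577
```

```bash
python3 -c "
from h import *
st()"
```

```text
t 9.6 p [0.5285 0.2072 0.0349] yaw_y -15.64 z [-2.0e-04  1.1e-03 -1.0e+00] F [-5.91 -1.58 15.87] M [-0.46  0.91  0.01] w 0.577 q [-0.78  0.64  0.4   1.98 -0.43  0.6  -0.37]
```

{"api": "move_arm", "payload": {"steps": [-1,0,0,0.15,0,0,0,0.2,0,0,0,0,0,0,0.25,0,0,0,0,0,0,0.4,0,0,0,0,0,0,0.8,0,0,0,0,0,0,1,0,0,0,0,0,0,1,0,0,0,0,0,0]}}

```text
t: 10.3
eef_pos: [0.5285, 0.2071, 0.0347]
tool_rot: [0.0, 0.797, 0.604, -0.0]
contact_force: [-0.0, -0.2, 0.1]
gripper_width: 1.0
```

```bash
python3 -c "
from h import *
st()"
```

```text
t 10.3 p [0.5285 0.2071 0.0347] yaw_y -15.64 z [-0.e+00 -1.e-04 -1.e+00] F [-0.01 -0.21  0.05] M [0.02 0.01 0.01] w 1.0 q [-0.78  0.64  0.4   1.98 -0.43  0.6  -0.38]
```

{"api": "move_arm", "payload": {"steps": [1,0,0,1,0,0,0,1,0,0,2,0,0,0,1,0,0,3,0,0,0,1,0,0,4,0,0,0,1,0,0,4,0,0,0,1,0,0,2,0,0,0,-1,0,0,0,0,0,0,-1,0,0,0,0,0,0]}}

```text
t: 11.1
eef_pos: [0.5284, 0.2072, 0.1953]
tool_rot: [-0.0, 0.797, 0.604, 0.0]
contact_force: [0.5, -0.2, -0.6]
gripper_width: 0.691
```

Run:
```python
from h import *
np.set_printoptions(precision=4,suppress=True)
D={n:cam(n,f"pics/{n}4.png") for n in("scene","top")}
st()
for q,z in(("stud_1",.074),("tip_a",.0705),("box",0)):
  for n in D:
    for x in models.place_of(n,q)[:5]:
        v,u=x["position"];P=atz(D[n],u,v,z)
        a=-.272+np.pi;d=P[:2]-[.559,-.2032];l=[np.cos(a)*d[0]+np.sin(a)*d[1],-np.sin(a)*d[0]+np.cos(a)*d[1]]
        print(q,n,round(x["score"],2),np.round([u,v],1),P,"box xy mm",np.round(np.array(l)*1000,1))
a=cv2.imread('pics/top4.png')[200:290,355:455];b=cv2.imread('pics/scene4.png')[125:215,240:340]
cv2.imwrite('pics/c4.png',cv2.resize(np.hstack([a,b]),(800,360),interpolation=cv2.INTER_CUBIC))
```

```text
t 11.2 p [0.5277 0.2069 0.1939] yaw_y -15.63 z [-0.0017 -0.0008 -1.    ] F [-0.45  0.95  0.45] M [ 0.01 -0.04 -0.01] w 0.515 q [-0.91  0.41  0.55  1.91 -0.27  0.9  -0.5 ]
stud_1 scene 0.94 [269.7 146. ] [ 0.5562 -0.2715  0.074 ] box xy mm [-15.7  66.5]
stud_1 scene 0.71 [298.5 164.6] [ 0.5737 -0.1428  0.074 ] box xy mm [  2.1 -62.1]
stud_1 top 0.75 [432.  251.1] [ 0.5425 -0.2751  0.074 ] box xy mm [-3.4 73.7]
stud_1 top 0.7 [369.6 234.5] [ 0.5864 -0.1262  0.074 ] box xy mm [ -5.7 -81.5]
tip_a scene 0.61 [288.  158.9] [ 0.5673 -0.1881  0.0705] box xy mm [ -4.  -16.8]
tip_a scene 0.57 [274.2 151.6] [ 0.5649 -0.2439  0.0705] box xy mm [-16.6  37.6]
tip_a scene 0.44 [291.4 150.9] [ 0.5321 -0.213   0.0705] box xy mm [23.3 16.6]
tip_a top 0.54 [236.1 263. ] [0.5252 0.1985 0.0705] box xy mm [ 140.5 -377.8]
tip_a top 0.5 [415.7 245.5] [ 0.5573 -0.2373  0.0705] box xy mm [-7.5 33.3]
tip_a top 0.46 [403.1 248.4] [ 0.551  -0.2063  0.0705] box xy mm [6.9 5.1]
box scene 0.93 [287.2 179.2] [ 0.5608 -0.2044  0.    ] box xy mm [-2.   0.7]
box top 0.23 [227.6 203.6] [0.6863 0.2337 0.    ] box xy mm [  -5.3 -455.1]
```

View pics/c4.png

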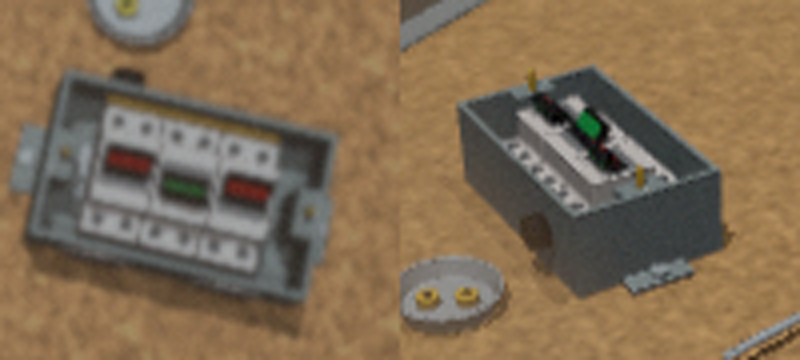

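View pics/scene4.png

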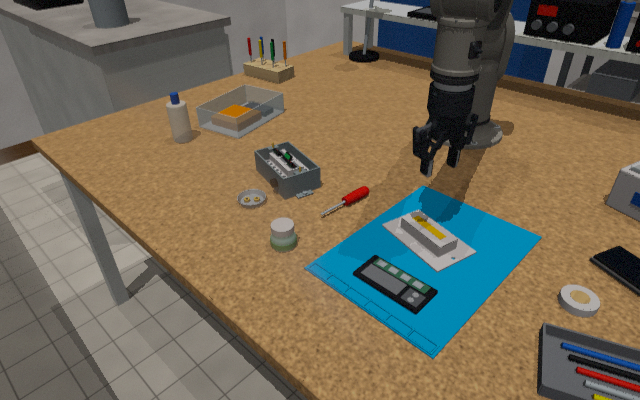

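The lid rests on the mat. The middle toggle is green, so it is off, but which way it leans is unclear: the scene view shows its green face and the top view is equivocal. I'll overlay both hypotheses.

Run:
```python
from h import *
D={n:cam(n) for n in("scene","top")}
tiles=[]
for n,(u0,v0,w,h) in (("top",(375,225,56,42)),("scene",(262,138,56,42))):
    im=D[n]["pixels"][:,:,::-1]
    S=7
    row=[]
    for hyp in (None,0,np.pi):
        big=cv2.resize(im[v0:v0+h,u0:u0+w],None,fx=S,fy=S,interpolation=cv2.INTER_CUBIC)
        if hyp is not None:
            a=-.272+hyp;c,s=np.cos(a),np.sin(a)
            for j,(yb,th) in enumerate(((-.037,.6),(0,-.6),(.037,.6))):
                def pt(l,t,yy):
                    # l along bar, t thickness toward 'up' face
                    sg=np.sign(th)
                    X=l*np.sin(th)-sg*t*np.cos(.6);Z=.054+l*np.cos(th)+t*np.sin(.6);Y=yb+yy
                    q=proj(D[n],[.559+c*X-s*Y,-.2032+s*X+c*Y,Z]);return ((q-[u0,v0]+.5)*S-.5).astype(int)
                col=(0,255,0) if th<0 else (0,0,255)
                f=np.array([pt(.006,.0035,-.015),pt(.02,.0035,-.015),pt(.02,.0035,.015),pt(.006,.0035,.015)])
                cv2.polylines(big,[f],True,col,1)
                e=np.array([pt(.02,-.0035,-.015),pt(.02,.0035,-.015),pt(.02,.0035,.015),pt(.02,-.0035,.015)])
                cv2.polylines(big,[e],True,(255,0,255),1)
        row.append(big)
    tiles.append(np.hstack(row))
o=np.vstack(tiles);print(o.shape)
cv2.imwrite('pics/hyp.png',cv2.resize(o,(800,int(800*o.shape[0]/o.shape[1])),interpolation=cv2.INTER_AREA))
```

```text
(588, 1176, 3)
```

View pics/hyp.png

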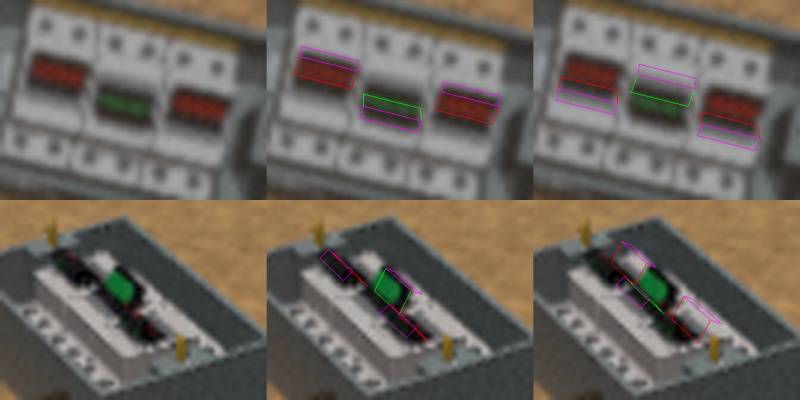

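The yaw -0.272 overlay matches both views exactly. The box's +x therefore points away from the robot, the tripped middle breaker leans towards the robot, and it has to be pushed away (+x). With the fingers shut I'll come down on its near side at box x = -40 mm, with the tips just above rim height.

{"api": "move_arm", "payload": {"steps": [-1,-0.1,-3,0,0,0,0,-1,-0.1,-4,0,0,0,0,-1,-0.1,-4,0,0,0,0,-1,-0.1,-4,0,0,0,0,-1,-0.1,-4,0,0,0,0,-1,-0.1,-4,0,0,0,0,-1,-0.1,-4,0,0,0,0,-1,-0.1,-4,0,0,0,0]}}

```text
t: 12.4
eef_pos: [0.5203, -0.1045, 0.1949]
tool_rot: [0.0, 0.797, 0.604, 0.0]
contact_force: [0.7, -0.5, -0.2]
gripper_width: 0.003
```

{"api": "move_arm", "payload": {"steps": [-1,0,-4,0,0,0,0,-1,0,-3,0,0,0,0,-1,0,-1.95,0,0,0,0,-1,0,0,-3,0,0,0,-1,0,0,-3,0,0,0,-1,0,0,-2,0,0,0,-1,0,0,-1,0,0,0,-1,0,0,0,0,0,0]}}

```text
t: 13.2
eef_pos: [0.5198, -0.1922, 0.1038]
tool_rot: [-0.001, 0.797, 0.604, -0.001]
contact_force: [-0.6, 0.0, 0.4]
gripper_width: -0.001
```

```bash
cat >> h.py <<'E'
def boxxy(p,a=-.273,c0=(.559,-.2032)):
    d=np.array(p[:2])-c0;return np.round(1000*np.array([np.cos(a)*d[0]+np.sin(a)*d[1],-np.sin(a)*d[0]+np.cos(a)*d[1]]),1)
E
python3 - <<'E'
from h import *
cam('scene','pics/s5.png');o,R=st();print(boxxy(o["eef_pos"]))
b=cv2.imread('pics/s5.png')[90:210,220:380]
cv2.imwrite('pics/c5.png',cv2.resize(b,(800,600),interpolation=cv2.INTER_CUBIC))
E
```

```text
t 13.25 p [ 0.5205 -0.1925  0.1048] yaw_y -15.64 z [-5.e-04 -1.e-04 -1.e+00] F [1.04 0.7  0.2 ] M [-0.08 -0.01  0.01] w -0.001 q [-0.18  0.53  0.55  2.   -0.41  0.72  0.35]
[-40.   -0.1]
```

View pics/c5.png

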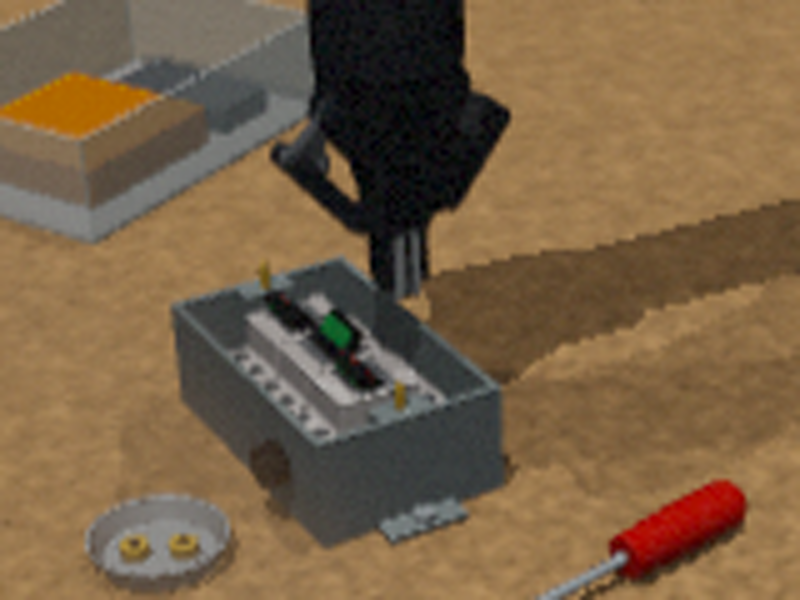

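{"api": "move_arm", "payload": {"steps": [-1,0,0,-1,0,0,0,-1,0,0,-0.7,0,0,0,-1,0,0,0,0,0,0]}}

```text
t: 13.55
eef_pos: [0.5201, -0.1921, 0.0872]
tool_rot: [-0.0, 0.797, 0.604, -0.0]
contact_force: [-0.2, -0.4, -0.0]
gripper_width: -0.002
```

{"api": "move_arm", "payload": {"steps": [-1,0.5,-0.14,0,0,0,0,-1,0.5,-0.14,0,0,0,0,-1,0,0,0,0,0,0]}}

```text
t: 13.85
eef_pos: [0.5319, -0.1955, 0.0883]
tool_rot: [0.001, 0.797, 0.605, 0.0]
contact_force: [0.0, -0.1, 0.3]
gripper_width: 0.0
```

Run:
```python
from h import *
cam('scene','pics/s6.png');o,R=st();print(boxxy(o["eef_pos"]))
b=cv2.imread('pics/s6.png')[110:200,240:360]
cv2.imwrite('pics/c6.png',cv2.resize(b,(800,600),interpolation=cv2.INTER_CUBIC))
```

```text
t 13.9 p [ 0.5312 -0.1954  0.0881] yaw_y -15.62 z [ 1.e-03 -4.e-04 -1.e+00] F [ 0.32  0.38 -0.65] M [ 0.   -0.06  0.01] w 0.003 q [-0.16  0.57  0.53  1.98 -0.43  0.7   0.37]
[-28.8  -0. ]
```

View pics/c6.png

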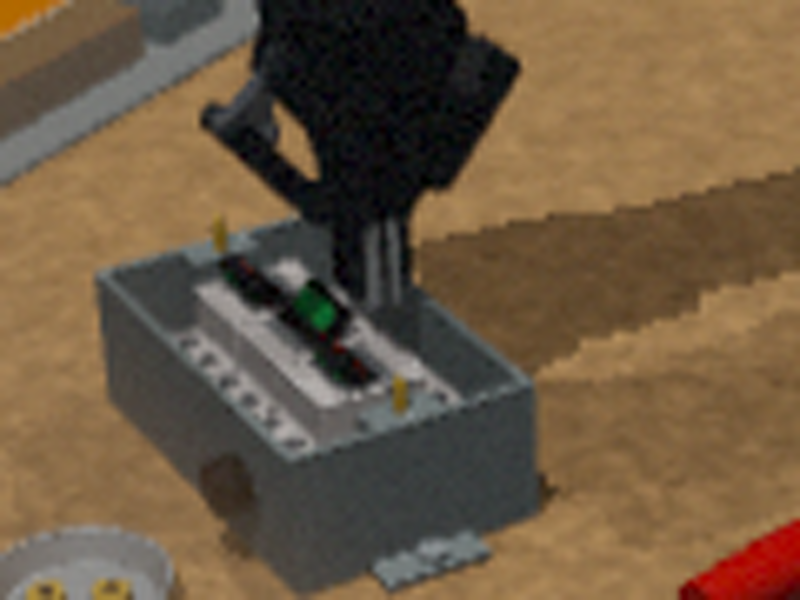

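The shut fingers stand just on the near side of the green toggle, at about (370,290) in the crop, with no contact yet. I'll push along box +x.

{"api": "move_arm", "payload": {"steps": [-1,0.4,-0.11,0,0,0,0,-1,0.4,-0.11,0,0,0,0,-1,0.4,-0.11,0,0,0,0,-1,0,0,0,0,0,0]}}

```text
t: 14.3
eef_pos: [0.5373, -0.1972, 0.0876]
tool_rot: [-0.006, 0.797, 0.604, -0.003]
contact_force: [-17.6, 6.0, 20.8]
gripper_width: -0.003
```

{"api": "move_arm", "payload": {"steps": [-1,0.3,-0.08,0,0,0,0,-1,0.3,-0.08,0,0,0,0,-1,0,0,0,0,0,0]}}

```text
t: 14.6
eef_pos: [0.5404, -0.1981, 0.0888]
tool_rot: [-0.009, 0.797, 0.604, -0.003]
contact_force: [-29.3, 12.3, 48.5]
gripper_width: 0.003
```

Run:
```python
from h import *
cam('scene','pics/s7.png');o,R=st();print(boxxy(o["eef_pos"]))
b=cv2.imread('pics/s7.png')[110:200,240:360]
cv2.imwrite('pics/c7.png',cv2.resize(b,(800,600),interpolation=cv2.INTER_CUBIC))
```

```text
t 14.65 p [ 0.5413 -0.1984  0.0893] yaw_y -15.74 z [-0.0136  0.009  -0.9999] F [-27.06  11.21  50.16] M [2.4  5.38 0.1 ] w 0.0 q [-0.15  0.59  0.53  1.94 -0.44  0.74  0.36]
[-18.3  -0.1]
```

View pics/c7.png

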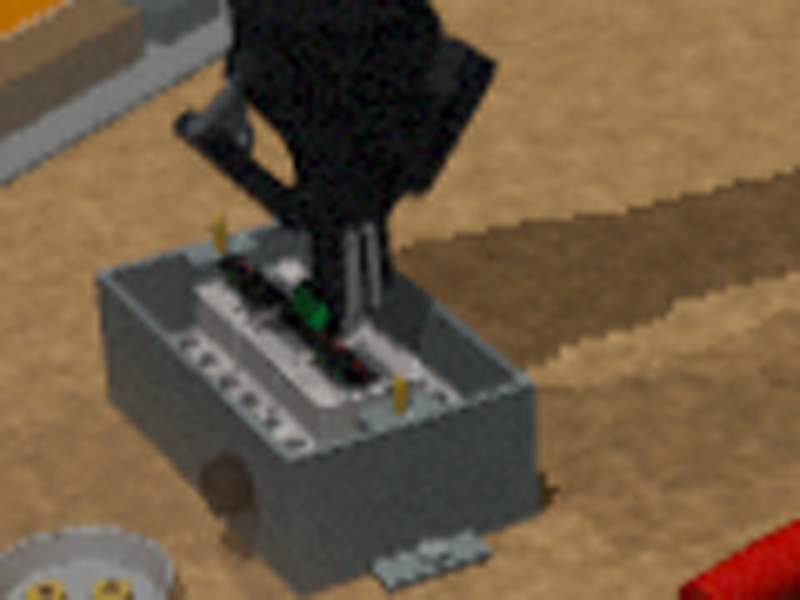

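The upward force of 50 N shows that the toggle's edge is riding on the finger's rounded back and wedging instead of turning. I'll back off at once and look, then push with the flat side of the pads, turning the tool 90°.

{"api": "move_arm", "payload": {"steps": [-1,-0.8,0.22,0,0,0,0,-1,-0.8,0.22,0,0,0,0,-1,-0.8,0.22,0,0,0,0,-1,0,0,2,0,0,0,-1,0,0,2,0,0,0,-1,0,0,0,0,0,0]}}

```text
t: 15.25
eef_pos: [0.5257, -0.1942, 0.1297]
tool_rot: [0.001, 0.797, 0.604, 0.001]
contact_force: [0.7, 0.4, -0.1]
gripper_width: 0.0
```

Run:
```python
from h import *
cam('scene','pics/s8.png');o,R=st();print(boxxy(o["eef_pos"]))
b=cv2.imread('pics/s8.png')[90:180,240:360]
cv2.imwrite('pics/c8.png',cv2.resize(b,(800,600),interpolation=cv2.INTER_CUBIC))
```

```text
t 15.3 p [ 0.5251 -0.1937  0.1285] yaw_y -15.63 z [ 2.e-03 -4.e-04 -1.e+00] F [-0.76  0.62 -0.38] M [-0.   -0.02  0.04] w -0.001 q [-0.2   0.5   0.57  1.98 -0.39  0.77  0.33]
[-35.2   0. ]
```

View pics/c8.png

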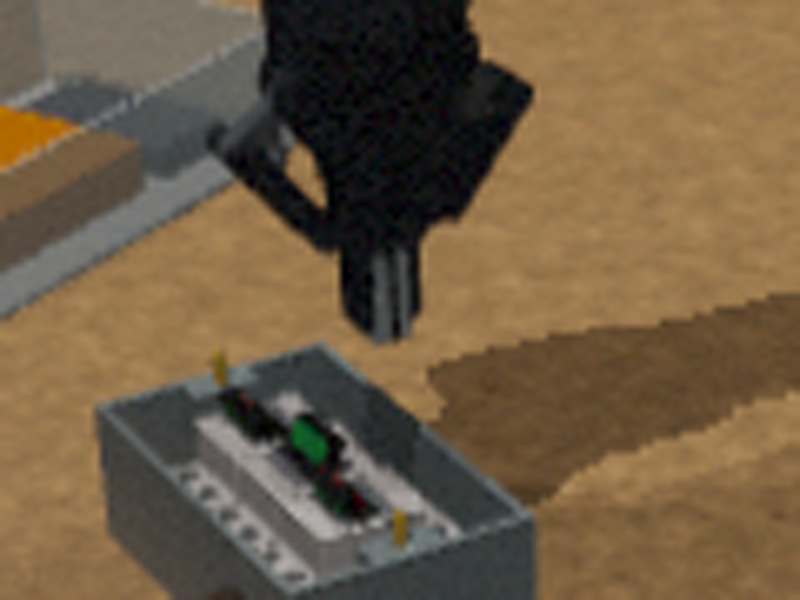

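The finger backs are clearly chamfered and the toggle is still green. I'll turn the tool a quarter turn.

{"api": "move_arm", "payload": {"steps": [-1,0,0,0,0,0,7.5,-1,0,0,0,0,0,7.5,-1,0,0,0,0,0,7.5,-1,0,0,0,0,0,7.5,-1,0,0,0,0,0,7.5,-1,0,0,0,0,0,7.5]}}

```text
t: 15.9
eef_pos: [0.5238, -0.1931, 0.1265]
tool_rot: [-0.001, 0.502, 0.865, -0.0]
contact_force: [-0.4, -1.0, -0.4]
gripper_width: 0.001
```

{"api": "move_arm", "payload": {"steps": [-1,0,0,0,0,0,7.5,-1,0,0,0,0,0,7.5,-1,0,0,0,0,0,7.5,-1,0,0,0,0,0,7.5,-1,0,0,0,0,0,7.5,-1,0,0,0,0,0,7.5,-1,0,0,0,0,0,0,-1,0,0,0,0,0,0]}}

```text
t: 16.7
eef_pos: [0.524, -0.1934, 0.127]
tool_rot: [-0.001, 0.138, 0.99, 0.0]
contact_force: [-0.3, 0.7, 0.1]
gripper_width: 0.002
```

Run:
```python
from h import *
o,R=st();print(boxxy(o["eef_pos"]))
```

```text
t 16.7 p [ 0.524  -0.1934  0.127 ] yaw_y 74.16 z [-1.2e-03  7.0e-04 -1.0e+00] F [-0.25  0.72  0.11] M [-0.03 -0.   -0.03] w 0.002 q [ 0.11  0.45  0.17  1.96 -0.11  0.74  1.63]
[-36.3  -0. ]
```

{"api": "move_arm", "payload": {"steps": [-1,0,0,-2,0,0,0,-1,0,0,-1.3,0,0,0,-1,0,0,-0.7,0,0,0,-1,0,0,0,0,0,0,-1,0,0,0,0,0,0]}}

```text
t: 17.2
eef_pos: [0.5246, -0.1935, 0.0879]
tool_rot: [-0.0, 0.136, 0.991, -0.0]
contact_force: [1.1, -0.3, 1.2]
gripper_width: -0.005
```

{"api": "move_arm", "payload": {"steps": [-1,0.4,-0.11,0,0,0,0,-1,0.4,-0.11,0,0,0,0,-1,0.3,-0.08,0,0,0,0,-1,0,0,0,0,0,0]}}

```text
t: 17.6
eef_pos: [0.5363, -0.1967, 0.0881]
tool_rot: [0.001, 0.136, 0.991, -0.0]
contact_force: [-1.2, 0.5, 0.5]
gripper_width: 0.002
```

Run:
```python
from h import *
cam('scene','pics/s9.png');o,R=st();print(boxxy(o["eef_pos"]))
b=cv2.imread('pics/s9.png')[110:200,240:360]
cv2.imwrite('pics/c9.png',cv2.resize(b,(800,600),interpolation=cv2.INTER_CUBIC))
```

```text
t 17.65 p [ 0.5359 -0.1966  0.088 ] yaw_y 74.36 z [ 5.e-04 -1.e-04 -1.e+00] F [-0.98 -0.79  0.39] M [ 0.07 -0.06 -0.03] w -0.001 q [ 0.12  0.53  0.15  1.95 -0.12  0.68  1.65]
[-24.1   0.1]
```

View pics/c9.png

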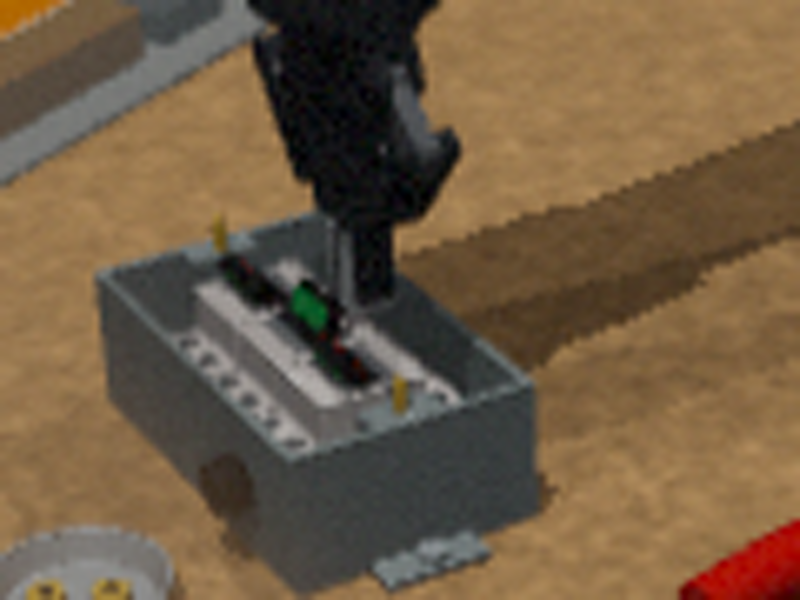

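{"api": "move_arm", "payload": {"steps": [-1,0,0,-0.15,0,0,0,-1,0.3,-0.08,0,0,0,0,-1,0.2,-0.06,0,0,0,0,-1,0,0,0,0,0,0]}}

```text
t: 18.05
eef_pos: [0.5395, -0.1977, 0.086]
tool_rot: [-0.001, 0.136, 0.991, 0.0]
contact_force: [-4.3, 1.3, 3.5]
gripper_width: -0.0
```

{"api": "move_arm", "payload": {"steps": [-1,0.3,-0.08,0,0,0,0,-1,0.2,-0.06,0,0,0,0,-1,0,0,0,0,0,0]}}

```text
t: 18.35
eef_pos: [0.5456, -0.1994, 0.0863]
tool_rot: [0.0, 0.136, 0.991, 0.0]
contact_force: [-2.4, 0.4, 2.0]
gripper_width: 0.004
```

Run:
```python
from h import *
cam('scene','pics/s10.png');o,R=st();print(boxxy(o["eef_pos"]))
b=cv2.imread('pics/s10.png')[110:200,240:360]
cv2.imwrite('pics/c10.png',cv2.resize(b,(800,600),interpolation=cv2.INTER_CUBIC))
```

```text
t 18.4 p [ 0.5456 -0.1993  0.0863] yaw_y 74.37 z [ 3.e-04 -1.e-04 -1.e+00] F [-2.75  0.78  1.89] M [0.14 0.56 0.04] w 0.002 q [ 0.13  0.54  0.15  1.92 -0.12  0.69  1.65]
[-13.9   0.1]
```

View pics/c10.png

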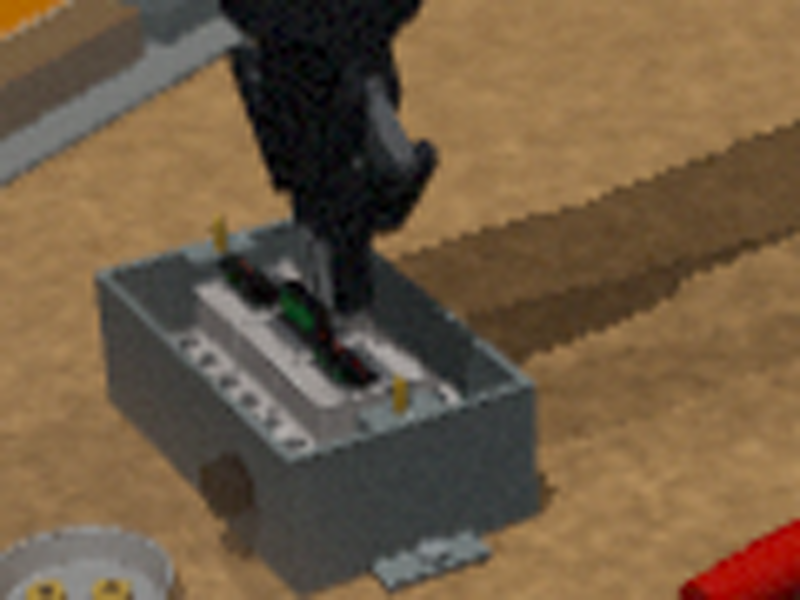

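The toggle now turns at about 3 N. I'll continue to the stop.

{"api": "move_arm", "payload": {"steps": [-1,0.2,-0.06,0,0,0,0,-1,0.1,-0.03,0,0,0,0,-1,0,0,0,0,0,0]}}

```text
t: 18.7
eef_pos: [0.5481, -0.2001, 0.0865]
tool_rot: [-0.0, 0.136, 0.991, 0.0]
contact_force: [-5.2, 2.3, 4.2]
gripper_width: -0.001
```

{"api": "move_arm", "payload": {"steps": [-1,0.1,-0.03,0,0,0,0,-1,0,0,0,0,0,0]}}

```text
t: 18.9
eef_pos: [0.5493, -0.2004, 0.0865]
tool_rot: [-0.0, 0.136, 0.991, 0.0]
contact_force: [-4.2, 2.1, 5.3]
gripper_width: -0.001
```

Run:
```python
from h import *
cam('scene','pics/s11.png');o,R=st();print(boxxy(o["eef_pos"]))
b=cv2.imread('pics/s11.png')[110:200,240:360]
cv2.imwrite('pics/c11.png',cv2.resize(b,(800,600),interpolation=cv2.INTER_CUBIC))
```

```text
t 18.95 p [ 0.5493 -0.2004  0.0865] yaw_y 74.37 z [-4.e-04  3.e-04 -1.e+00] F [-4.75  1.46  4.49] M [0.32 0.86 0.01] w -0.002 q [ 0.13  0.55  0.15  1.91 -0.12  0.69  1.65]
[-10.1   0.1]
```

View pics/c11.png

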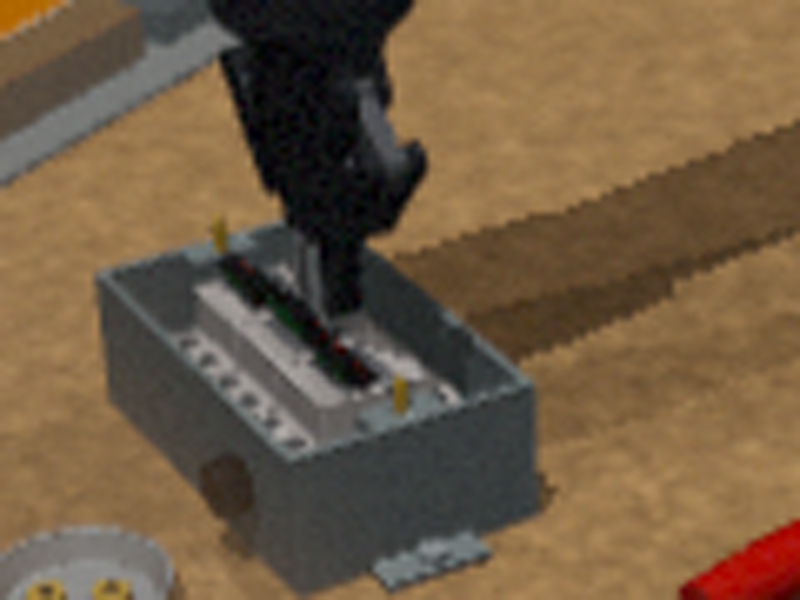

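Its tip edge is now nearly in line with the neighbours. I'll keep going until the force rises at the stop.

{"api": "move_arm", "payload": {"steps": [-1,0.1,-0.03,0,0,0,0,-1,0,0,0,0,0,0]}}

```text
t: 19.15
eef_pos: [0.5505, -0.2007, 0.0865]
tool_rot: [-0.0, 0.136, 0.991, 0.0]
contact_force: [-4.5, 2.1, 5.0]
gripper_width: -0.0
```

{"api": "move_arm", "payload": {"steps": [-1,0.1,-0.03,0,0,0,0,-1,0,0,0,0,0,0]}}

```text
t: 19.35
eef_pos: [0.5516, -0.201, 0.0863]
tool_rot: [0.0, 0.136, 0.991, 0.0]
contact_force: [-4.1, 1.7, 3.3]
gripper_width: -0.002
```

{"api": "move_arm", "payload": {"steps": [-1,0.1,-0.03,0,0,0,0,-1,0,0,0,0,0,0]}}

```text
t: 19.55
eef_pos: [0.5519, -0.2011, 0.0862]
tool_rot: [-0.001, 0.136, 0.991, 0.0]
contact_force: [-5.6, 1.5, 5.2]
gripper_width: 0.001
```

{"api": "move_arm", "payload": {"steps": [-1,0.1,-0.03,0,0,0,0,-1,0,0,0,0,0,0]}}

```text
t: 19.75
eef_pos: [0.552, -0.2012, 0.0862]
tool_rot: [-0.002, 0.136, 0.991, 0.0]
contact_force: [-7.7, 2.6, 7.9]
gripper_width: -0.002
```

{"api": "move_arm", "payload": {"steps": [-1,0.1,-0.03,0,0,0,0,-1,0,0,0,0,0,0]}}

```text
t: 19.95
eef_pos: [0.5522, -0.2012, 0.0861]
tool_rot: [-0.003, 0.136, 0.991, 0.001]
contact_force: [-10.8, 5.3, 11.1]
gripper_width: 0.003
```

Run:
```python
from h import *
cam('scene','pics/s12.png');o,R=st();print(boxxy(o["eef_pos"]))
b=cv2.imread('pics/s12.png')[110:200,240:360]
cv2.imwrite('pics/c12.png',cv2.resize(b,(800,600),interpolation=cv2.INTER_CUBIC))
```

```text
t 20.0 p [ 0.5522 -0.2012  0.0861] yaw_y 74.36 z [-0.005   0.0019 -1.    ] F [-10.01   4.4   11.22] M [0.88 2.27 0.05] w 0.002 q [ 0.13  0.55  0.15  1.9  -0.12  0.7   1.65]
[-7.1  0.1]
```

View pics/c12.png

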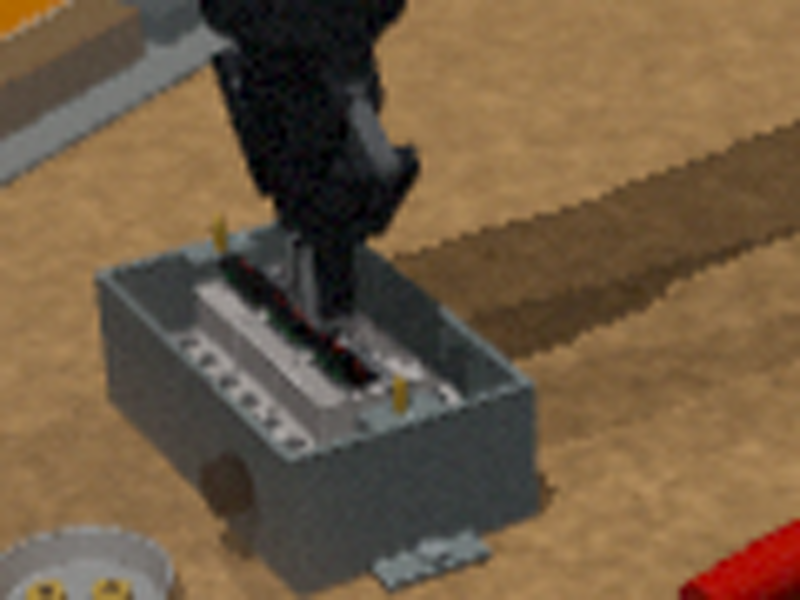

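The tip is in line with the neighbours and the force rises with no further motion, so the toggle is at its stop. I'll back off, lift, turn back and go over the cover.

{"api": "move_arm", "payload": {"steps": [-1,-0.8,0.22,0,0,0,0,-1,-0.8,0.22,0,0,0,0,-1,0,0,3,0,0,0,-1,0,0,4,0,0,0,-1,0,0,3.5,0,0,-7.5,-1,0,0,0,0,0,-7.5,-1,0,3,0,0,0,-7.5,-1,0,4,0,0,0,-7.5]}}

```text
t: 20.8
eef_pos: [0.5388, -0.1294, 0.1919]
tool_rot: [0.002, 0.393, 0.92, -0.0]
contact_force: [1.2, 0.6, -1.0]
gripper_width: -0.002
```

{"api": "move_arm", "payload": {"steps": [1,0,4,0,0,0,-7.5,1,0,4,0,0,0,-7.5,1,0,4,0,0,0,-7.5,1,0,4,0,0,0,-7.5,1,0,4,0,0,0,-7.5,1,0,4,0,0,0,-7.5,1,0,4,0,0,0,-7.5,1,0,4,0,0,0,-7.5]}}

```text
t: 21.6
eef_pos: [0.5387, 0.1942, 0.1915]
tool_rot: [0.0, 0.798, 0.602, 0.001]
contact_force: [0.8, -0.2, 0.1]
gripper_width: 0.999
```

{"api": "move_arm", "payload": {"steps": [1,-0.5,1,0,0,0,0,1,-0.5,0.5,0,0,0,0,1,0,0,0,0,0,0]}}

```text
t: 21.9
eef_pos: [0.5279, 0.207, 0.1912]
tool_rot: [0.0, 0.796, 0.605, -0.0]
contact_force: [0.6, 1.6, 0.1]
gripper_width: 1.0
```

Run:
```python
from h import *
D={n:cam(n,f"pics/{n}13.png") for n in("scene","top")}
o,R=st()
a=cv2.imread('pics/top13.png')[225:267,375:431];b=cv2.imread('pics/scene13.png')[138:180,262:318]
cv2.imwrite('pics/c13.png',cv2.resize(np.hstack([a,b]),(800,300),interpolation=cv2.INTER_CUBIC))
```

```text
t 22.0 p [0.5287 0.2055 0.1915] yaw_y -15.73 z [ 5.e-04 -4.e-04 -1.e+00] F [ 0.15  0.02 -0.22] M [0.02 0.   0.04] w 1.0 q [-0.81  0.39  0.42  1.9  -0.2   0.89 -0.57]
```

View pics/c13.png

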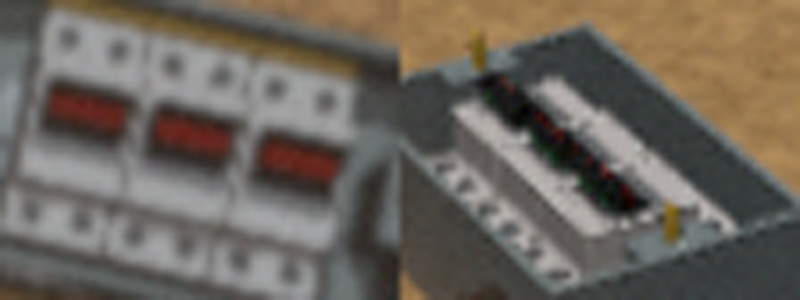

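View pics/scene13.png

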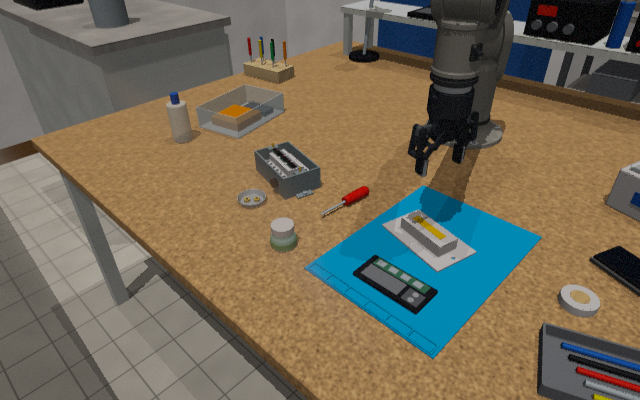

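All three toggles stand red and in line, and the cover lies undisturbed on the mat. I'll go down over it.

{"api": "move_arm", "payload": {"steps": [1,0,0.1,-3,0,0,0,1,0,0,-4,0,0,0,1,0,0,-4,0,0,0,1,0,0,-2,0,0,0,1,0,0,-1,0,0,0,1,0,0,0,0,0,0,1,0,0,0,0,0,0,1,0,0,0,0,0,0]}}

```text
t: 22.8
eef_pos: [0.5296, 0.2085, 0.0528]
tool_rot: [0.0, 0.797, 0.604, 0.001]
contact_force: [-0.2, 0.6, 0.1]
gripper_width: 1.001
```

Run:
```python
from h import *
st()
```

```text
t 22.8 p [0.5296 0.2085 0.0528] yaw_y -15.66 z [ 0.0024  0.0012 -1.    ] F [-0.19  0.61  0.06] M [ 0.01 -0.    0.04] w 1.001 q [-0.73  0.6   0.32  1.97 -0.31  0.61 -0.48]
```

{"api": "move_arm", "payload": {"steps": [1,-0.1,-0.13,-1,0,0,0,1,0,0,-0.8,0,0,0,1,0,0,0,0,0,0,1,0,0,0,0,0,0,1,0,0,0,0,0,0]}}

```text
t: 23.3
eef_pos: [0.5276, 0.2072, 0.0334]
tool_rot: [0.0, 0.797, 0.604, 0.0]
contact_force: [-0.5, -0.6, -0.3]
gripper_width: 1.002
```

Run:
```python
from h import *
st()
```

```text
t 23.3 p [0.5276 0.2072 0.0334] yaw_y -15.63 z [ 2.e-04  0.e+00 -1.e+00] F [-0.51 -0.61 -0.28] M [ 0.02 -0.05 -0.04] w 1.002 q [-0.72  0.63  0.3   1.98 -0.33  0.58 -0.46]
```

{"api": "move_arm", "payload": {"steps": [0.5,0.08,0,0.15,0,0,0,0.25,0,0,0,0,0,0,0.2,0,0,0,0,0,0,0,0,0,0,0,0,-1,0,0,0,0,0,0,-1,0,0,0,0,0,0,-1,0,0,0,0,0,0]}}

```text
invalid input
```

Run:
```python
from h import *
st()
```

```text
t 23.3 p [0.5276 0.2072 0.0334] yaw_y -15.63 z [ 2.e-04  0.e+00 -1.e+00] F [-0.51 -0.61 -0.28] M [ 0.02 -0.05 -0.04] w 1.002 q [-0.72  0.63  0.3   1.98 -0.33  0.58 -0.46]
```

One row had too few numbers, so I'm resending it.

{"api": "move_arm", "payload": {"steps": [0.5,0.08,0,0.15,0,0,0,0.25,0,0,0,0,0,0,0.2,0,0,0,0,0,0,0,0,0,0,0,0,0,-1,0,0,0,0,0,0,-1,0,0,0,0,0,0,-1,0,0,0,0,0,0]}}

```text
t: 24.0
eef_pos: [0.5285, 0.2072, 0.0352]
tool_rot: [0.0, 0.797, 0.604, 0.0]
contact_force: [-0.6, 0.6, 6.3]
gripper_width: 0.575
```

Run:
```python
from h import *
st()
```

```text
t 24.0 p [0.5285 0.2072 0.0352] yaw_y -15.63 z [ 5.e-04  4.e-04 -1.e+00] F [-0.62  0.64  6.29] M [-0.07  0.21  0.05] w 0.575 q [-0.72  0.63  0.31  1.98 -0.33  0.58 -0.46]
```

The grasp is identical to the first one: same offset and same 0.575 opening. Lifting and carrying it back.

{"api": "move_arm", "payload": {"steps": [-1,0,0,0.5,0,0,0,-1,0,0,1,0,0,0,-1,0,0,2,0,0,0,-1,0,0,3,0,0,0,-1,0,0,4,0,0,0,-1,0,0,3,0,0,0,-1,0,0,1.5,0,0,0,-1,0,0,0,0,0,0]}}

```text
t: 24.8
eef_pos: [0.5295, 0.2076, 0.1875]
tool_rot: [0.0, 0.797, 0.604, 0.002]
contact_force: [1.4, -0.3, -2.8]
gripper_width: 0.577
```

{"api": "move_arm", "payload": {"steps": [-1,0.25,-2,0,0,0,0,-1,0.25,-3,0,0,0,0,-1,0.25,-4,0,0,0,0,-1,0.25,-4,0,0,0,0,-1,0.25,-4,0,0,0,0,-1,0.25,-4,0,0,0,0,-1,0.25,-4,0,0,0,0,-1,0.25,-4,0,0,0,0]}}

```text
t: 25.6
eef_pos: [0.5472, -0.0843, 0.1836]
tool_rot: [-0.001, 0.797, 0.604, -0.001]
contact_force: [0.7, 0.1, -2.5]
gripper_width: 0.572
```

{"api": "move_arm", "payload": {"steps": [-1,0.25,-4,0,0,0,0,-1,0.25,-4,0,0,0,0,-1,0.25,-2.5,0,0,0,0,-1,0.25,-1.5,0,0,0,0,-1,0,0,-2,0,0,0,-1,0,0,-2,0,0,0,-1,0,0,-1,0,0,0,-1,0,0,0,0,0,0]}}

```text
t: 26.4
eef_pos: [0.5571, -0.2015, 0.1328]
tool_rot: [-0.002, 0.796, 0.605, -0.001]
contact_force: [0.8, 0.9, -2.3]
gripper_width: 0.575
```

Run:
```python
from h import *
st()
```

```text
t 26.4 p [ 0.5571 -0.2015  0.1328] yaw_y -15.56 z [-0.0039  0.0013 -1.    ] F [ 0.83  0.86 -2.29] M [-0.01 -0.02 -0.05] w 0.575 q [-0.11  0.53  0.46  1.89 -0.32  0.81  0.25]
```

{"api": "move_arm", "payload": {"steps": [-1,0,0,0,0,0,0,-1,0,0,0,0,0,0]}}

```text
t: 26.6
eef_pos: [0.5589, -0.2029, 0.1357]
tool_rot: [0.001, 0.797, 0.604, 0.001]
contact_force: [-0.2, 0.7, -2.6]
gripper_width: 0.581
```

{"api": "move_arm", "payload": {"steps": [-1,0,0,0,0,0,0]}}

```text
t: 26.7
eef_pos: [0.5589, -0.2029, 0.1357]
tool_rot: [0.001, 0.797, 0.604, 0.001]
contact_force: [0.0, -0.1, -3.3]
gripper_width: 0.578
```

Run:
```python
from h import *
cam('scene','pics/s14.png');st();cam('top','pics/t14.png');st()
b=cv2.imread('pics/s14.png')[90:210,220:380]
cv2.imwrite('pics/c14.png',cv2.resize(b,(800,600),interpolation=cv2.INTER_CUBIC))
```

```text
t 26.75 p [ 0.5587 -0.2029  0.1356] yaw_y -15.62 z [ 1.4e-03 -2.0e-04 -1.0e+00] F [-0.61 -0.01 -1.89] M [ 0.03  0.03 -0.02] w 0.579 q [-0.11  0.52  0.46  1.88 -0.31  0.81  0.25]
t 26.8 p [ 0.5586 -0.2029  0.1355] yaw_y -15.63 z [ 1.1e-03 -1.0e-04 -1.0e+00] F [-0.43  0.45 -2.42] M [ 0.06 -0.01  0.01] w 0.576 q [-0.11  0.52  0.46  1.88 -0.31  0.81  0.25]
```

View pics/c14.png

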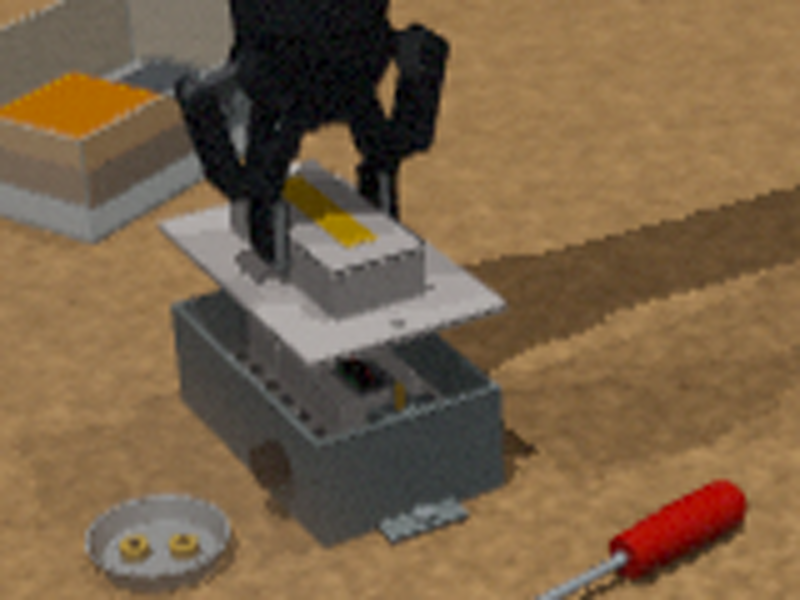

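The cover is held level with its hole straight above the near stud, within 0.4 mm of the recorded seat. Lowering gently.

{"api": "move_arm", "payload": {"steps": [-1,0.03,-0.03,-1,0,0,0,-1,0,0,-1,0,0,0,-1,0,0,-0.5,0,0,0,-1,0,0,0,0,0,0,-1,0,0,0,0,0,0,-1,0,0,0,0,0,0]}}

```text
t: 27.4
eef_pos: [0.5588, -0.2034, 0.11]
tool_rot: [0.0, 0.797, 0.604, 0.0]
contact_force: [0.1, 0.7, -2.9]
gripper_width: 0.572
```

Run:
```python
from h import *
st()
```

```text
t 27.4 p [ 0.5588 -0.2034  0.11  ] yaw_y -15.64 z [ 4.e-04 -2.e-04 -1.e+00] F [ 0.07  0.73 -2.86] M [ 0.02  0.02 -0.03] w 0.572 q [-0.09  0.56  0.45  1.9  -0.34  0.76  0.27]
```

{"api": "move_arm", "payload": {"steps": [-1,0.02,0.02,-0.3,0,0,0,-1,0,0,-0.2,0,0,0,-1,0,0,-0.2,0,0,0,-1,0,0,0,0,0,0]}}

```text
t: 27.8
eef_pos: [0.5586, -0.2029, 0.1025]
tool_rot: [-0.0, 0.797, 0.604, -0.0]
contact_force: [0.0, -0.4, -2.5]
gripper_width: 0.58
```

Run:
```python
from h import *
st()
```

```text
t 27.8 p [ 0.5586 -0.2029  0.1025] yaw_y -15.63 z [-6.e-04  1.e-04 -1.e+00] F [ 0.02 -0.41 -2.47] M [-0.02  0.02 -0.02] w 0.58 q [-0.08  0.57  0.44  1.9  -0.34  0.75  0.28]
```

Both studs are entering, with no contact force. Continuing down.

{"api": "move_arm", "payload": {"steps": [-1,0,0,-0.3,0,0,0,-1,0,0,-0.3,0,0,0,-1,0,0,-0.2,0,0,0,-1,0,0,0,0,0,0]}}

```text
t: 28.2
eef_pos: [0.5586, -0.203, 0.0944]
tool_rot: [-0.0, 0.797, 0.604, -0.0]
contact_force: [0.4, -0.4, -2.9]
gripper_width: 0.576
```

{"api": "move_arm", "payload": {"steps": [-1,0,0,-0.1,0,0,0,-1,0,0,-0.1,0,0,0,-1,0,0,0,0,0,0]}}

```text
t: 28.5
eef_pos: [0.5587, -0.203, 0.0927]
tool_rot: [-0.0, 0.797, 0.604, -0.0]
contact_force: [-0.4, -0.3, -2.0]
gripper_width: 0.575
```

Run:
```python
from h import *
st()
```

```text
t 28.5 p [ 0.5587 -0.203   0.0927] yaw_y -15.64 z [-2.e-04  1.e-04 -1.e+00] F [-0.45 -0.33 -1.97] M [ 0.02 -0.01 -0.01] w 0.575 q [-0.08  0.58  0.43  1.9  -0.35  0.73  0.28]
```

{"api": "move_arm", "payload": {"steps": [-1,0,0,-0.1,0,0,0,-1,0,0,-0.05,0,0,0,-1,0,0,0,0,0,0]}}

```text
t: 28.8
eef_pos: [0.5588, -0.203, 0.0922]
tool_rot: [-0.0, 0.797, 0.604, 0.0]
contact_force: [-2.9, 1.9, 6.6]
gripper_width: 0.579
```

Run:
```python
from h import *
st()
```

```text
t 28.8 p [ 0.5588 -0.203   0.0922] yaw_y -15.64 z [ 4.e-04  5.e-04 -1.e+00] F [-2.92  1.9   6.64] M [0.29 0.63 0.  ] w 0.579 q [-0.08  0.58  0.43  1.9  -0.35  0.73  0.28]
```

The cover is seated at z 0.0922 and bearing on the rim. I'll relieve the pressure, open gently and withdraw straight up, then well away from the box.

{"api": "move_arm", "payload": {"steps": [-1,0,0,0.05,0,0,0,0.2,0,0,0,0,0,0,0.25,0,0,0,0,0,0,0.4,0,0,0,0,0,0,0.8,0,0,0,0,0,0,1,0,0,0,0,0,0,1,0,0,0,0,0,0]}}

```text
t: 29.5
eef_pos: [0.5588, -0.203, 0.0918]
tool_rot: [0.0, 0.797, 0.604, 0.0]
contact_force: [0.2, 0.7, 0.3]
gripper_width: 1.0
```

{"api": "move_arm", "payload": {"steps": [1,0,0,1,0,0,0,1,0,0,2,0,0,0,1,0,0,3,0,0,0,1,0,0,4,0,0,0,1,0,3,2,0,0,0,1,0,4,0,0,0,0,1,0,4,0,0,0,0,1,0,4,0,0,0,0]}}

```text
t: 30.3
eef_pos: [0.5588, -0.0517, 0.2129]
tool_rot: [0.0, 0.797, 0.604, 0.001]
contact_force: [0.0, 0.0, 0.5]
gripper_width: 0.999
```

{"api": "move_arm", "payload": {"steps": [1,0,4,0,0,0,0,1,0,4,0,0,0,0,1,0,4,0,0,0,0,1,0,4,0,0,0,0,1,0,4,0,0,0,0,1,0,2,0,0,0,0,1,0,0,0,0,0,0,1,0,0,0,0,0,0]}}

```text
t: 31.1
eef_pos: [0.5588, 0.1665, 0.2122]
tool_rot: [0.0, 0.797, 0.604, -0.0]
contact_force: [0.3, 0.0, -0.2]
gripper_width: 1.0
```

Run:
```python
from h import *
np.set_printoptions(precision=4,suppress=True)
D={n:cam(n,f"pics/{n}15.png") for n in("scene","top")}
st();R={}
for n in D:
    r=models.silhouettes(n,"cover_mid");R[n]=r[0]["region"].astype(float)
    print(n,fit([D[n]],[R[n]],[.5585,-.2035,-.272],.06))
for q,z in dict(phone_mid=.0075,dish_mid=.007,tub_mid=.0275,driver_grip=.01).items():
  for n in D:
    for x in models.place_of(n,q)[:1]:
        v,u=x["position"];print(q,n,round(x["score"],2),atz(D[n],u,v,z))
a=cv2.imread('pics/top15.png')[200:290,355:455];b=cv2.imread('pics/scene15.png')[125:215,240:340]
cv2.imwrite('pics/c15.png',cv2.resize(np.hstack([a,b]),(800,360),interpolation=cv2.INTER_CUBIC))
```

```text
t 31.2 p [0.559  0.165  0.2122] yaw_y -15.78 z [ 0.0003 -0.0007 -1.    ] F [0.06 0.23 0.27] M [-0.01 -0.   -0.03] w 0.999 q [-0.73  0.39  0.44  1.85 -0.2   0.94 -0.48]
scene (array([ 0.5573, -0.2089, -0.266 ]), np.float64(0.04639181946769442))
top (array([ 0.5579, -0.202 , -0.2672]), np.float64(0.026738077947228274))
phone_mid scene 0.89 [0.687  0.2348 0.0075]
phone_mid top 0.62 [0.6934 0.2343 0.0075]
dish_mid scene 0.6 [ 0.69   -0.1954  0.007 ]
dish_mid top 0.78 [ 0.6993 -0.1927  0.007 ]
tub_mid scene 0.73 [ 0.7575 -0.0055  0.0275]
tub_mid top 0.98 [ 0.7544 -0.0048  0.0275]
driver_grip scene 0.91 [ 0.5041 -0.0256  0.01  ]
driver_grip top 0.72 [0.5262 0.0017 0.01  ]
```

View pics/c15.png

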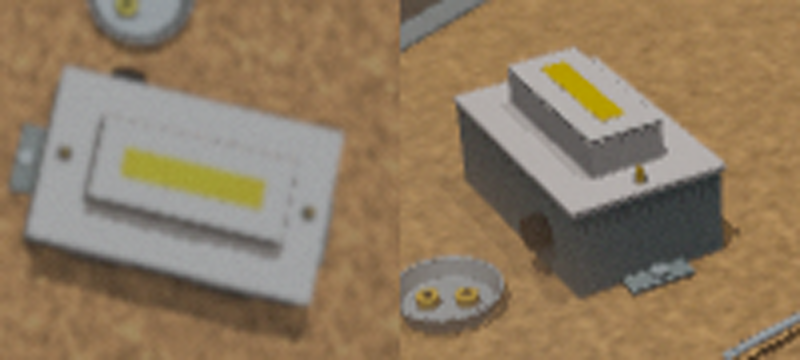

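The cover sits flat, both studs show through its holes, and its fit matches the initial one. The other objects have not moved beyond network noise. The robot touches nothing, so I'm handing in.

```bash
python3 -c "
from station import order
print(order.hand_in())"
```

```text
the job is handed in; nothing more can be done
None
```

The job is handed in: I laid the cover on the mat, pushed the tripped middle breaker fully on, and seated the cover back over both studs. It finished at about 31 s; the hand-in reported no verdict.

**What went wrong:** My first push on the toggle jammed. The finger's chamfered back rode on the toggle's edge, and the force on the tool reached about 50 N upward and 30 N sideways. I backed off and pushed with the flat side of the pads instead. The toggle then turned at about 3–6 N until it met its stop.

**Last checks:**
- **Breakers:** With the cover off, all three toggles showed red and stood in line.
- **Cover:** It went down over the studs without side force and came to rest on the rim. The gripper ended within 0.3 mm sideways and in height of its first-grasp pose. In the final pictures the cover sits flat, with both studs through its holes. The silhouette fit per camera agrees with the one at the start to about 1 mm and 0.01 rad.
- **Other objects:** The phone, dish, tub and screwdriver look undisturbed. The network's positions differ from the start by up to about 9 mm, which I take as its noise.
- **Disagreement:** The two cameras differ from each other by about 6 mm on the cover and 20–35 mm on the screwdriver handle. Both gaps were there at the start too.

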